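# Sort two inspected files: clip the good one, cradle the bad one

### The job

Three hand files lie in the middle of the bench after inspection; a white tag on top of the handle's butt gives the verdict. The one with the round disc tag has passed: lay it in the nest with the sprung steel jaw and push it down past the jaw until it lies fully home in both forks and the jaw has sprung back over the handle. The one with the bar-shaped tag across the handle is rejected: lay it fully home in the plain open nest; handles go in the wide forks and blades in the narrow ones, tags up. Leave the untagged file, the hammer, the glue bottle and the wood offcut where they are.

Things in the scene. Friction and masses are not known exactly. Their poses are not given: they have to be found in the camera images.
- file_disc: Hand file, 200 mm, 0.13 kg, balanced near its origin (mid length, underside). x points butt to blade tip, z up. Wooden handle 24 x 24 mm, x -100 to 20; flat dark blade 18 wide, 5 thick, x 20 to 100, its underside 9.5 mm above the handle's. PASSED: a round white disc tag, 44 mm across, 3 thick, on top of the butt, centred at x -103.
- file_bar: Hand file, 200 mm, 0.13 kg, balanced near its origin (mid length, underside). x points butt to blade tip, z up. Wooden handle 24 x 24 mm, x -100 to 20; flat dark blade 18 wide, 5 thick, x 20 to 100, its underside 9.5 mm above the handle's. REJECTED: a white bar tag lies across the top of the butt like a T, 60 mm long, 14 wide, 3 thick, at x -94.
- file_plain: Hand file, 200 mm, 0.13 kg, balanced near its origin (mid length, underside). x points butt to blade tip, z up. Wooden handle 24 x 24 mm, x -100 to 20; flat dark blade 18 wide, 5 thick, x 20 to 100, its underside 9.5 mm above the handle's. No tag: leave it alone.
- file_disc_butt (a point): Point on top of the passed file's handle under its tag, at (-94, 0, 24) mm in the file's frame.
- file_bar_butt (a point): Point on top of the rejected file's handle under its tag, at (-94, 0, 24) mm in the file's frame.
- nest_clip: Fixed plywood board 170 x 84 x 6 mm with two dark wooden forks, open at the top, for one file. Origin: centre of its underside; x points from the wide handle fork to the narrow blade fork, z up. For the passed file: the handle fork has a prong 50 mm high at -y, one 38 mm high at +y and behind that a steel post 74 mm high with the sprung jaw.
- nest_open: Fixed plywood board 170 x 84 x 6 mm with two dark wooden forks, open at the top, for one file. Origin: centre of its underside; x points from the wide handle fork to the narrow blade fork, z up. For the rejected file: no jaw, handle fork prongs 40 mm high.
- nest_clip_seat (a point): 20 mm above the nest's origin: where the origin of a file lying fully home is, its x along the nest's x. In the nest's frame: handle fork x -68 to -50, 32 wide inside, floor z 20; blade fork x 42 to 58, 28 wide inside, floor z 29.5, prongs to 41.5 (mm). Between the forks fingers can go down to the board.
- nest_open_seat (a point): 20 mm above the nest's origin: where the origin of a file lying fully home is, its x along the nest's x. In the nest's frame: handle fork x -68 to -50, 32 wide inside, floor z 20; blade fork x 42 to 58, 28 wide inside, floor z 29.5, prongs to 41.5 (mm). Between the forks fingers can go down to the board.
- jaw (a joint): Sprung jaw, 22 mm long, 16 wide, hinge along x at (-59, 20, 68) mm in nest_clip. At 0 rad (rest, on its stop) it points inward and 45 degrees down over the fork, tip at y 4, z 50. A handle pushed down (5 to 10 N) folds it to 0.6 to 0.8 rad; it springs back over the handle once this is home.
- hammer: Bystander: a hammer 220 mm long lying on the bench; origin under its middle.
- glue: Bystander: a white bottle 56 mm across and 120 mm high; origin at the centre of its underside.
- offcut: Bystander: a dark wood block 100 x 60 x 35 mm; origin at the centre of its underside.
Things that resemble listed ones, but are neither listed nor needed, are in the scene too. What is shaped like the nest_open but purple or red is not meant.

How it is judged:
By the outcome, as a careful person would: the job done as asked, in the order asked, and still so for the second after the job is handed in, with the robot touching nothing.
It also fails if it takes over 54 s, if anything falls off the work surface, if the arm or the gripper's body presses on something with over 40 N, if the wrist force passes 120 N, or if a joint passes its speed limit or range.

### The arm

A 6-joint arm with a two-finger parallel gripper is mounted at the origin on the work surface. World frame = base frame: x ahead of the robot, y to its left, z up, the work surface at z = 0. Lengths are in m, angles in rad, forces in N, time in s.
With the tool pointing down it reaches from about 0.375 to 0.925 m from the base axis. Payload 5.7 kg.
Tool frame: the origin (TCP) lies on the mounting face of the last link; the fingertips stand 182 mm ahead of it and the grasp point (between the pads) lies 163 mm ahead of it; z points along the fingers, y is the line along which they close (so a half turn about z gives the same grasp; the last joint's range is limited). The gripper opens to 88 mm and grips with 3 to 60 N. Pads are 20 mm wide; open, the fingers measure 115 mm over their backs; the gripper's body (75 mm by 178 mm) begins 61 mm behind the grasp point.
Start: joints at [1.2, 0.359, 1.51, -0, 1.272, -0.115], TCP at [0.152, 0.58, 0.405] pointing down, gripper open.
Joint ranges: [-2.97, 2.97], [-1.01, 2.36], [0.21, 2.38], [-0.96, 4.11], [0.2, 2.71], [-2.98, 2.98]. Speed limits (rad/s): [2.39, 2.39, 3.14, 3.14, 3.14, 3.14].

### API

Orientations are given as a unit quaternion [x, y, z, w].
In Python, from bench import arm gives the robot as it stands. The module is installed in compiled form; this text tells all that it offers.
- The arm moves only by the shell command python3 -m jog 'ROWS' [FORCE]. ROWS is JSON, a list of rows, each a list of 7 numbers: the shift along the tool's x, y, z in m, then the turn, a rotation vector about the tool's x, y, z in degrees, then the closure, from -1 (fully open) to 1 (shut). A call has 1 to 20 rows; each row is the pose to reach, as a shift and turn from the pose commanded when the call began, along the tool's axes at that moment; what a row does not reach only later rows make up. A row lasts 1/12 s, in which the tool goes at most 41.7 mm and 7.16 degrees, less where a joint would pass 70% of its speed; a pose out of reach is approached as far as the arm can. A call with a gripper value outside its range is refused whole. The fingers move at their own pace and stop on an object; FORCE is the grip in N (left out, the last holds). Time passes only in rows, so rows that repeat a pose let the fingers close. It gives the time, the measured TCP pose, the force, the opening and the grip force at its end, in the units of the state.
- arm.get_obs(): the state, without advancing time (a new reading comes with each control period).
- arm.camera(name): name is "side" or "top" or "wrist"; returns the picture (480x640x3 uint8, red, green, blue); there is no depth.
- arm.get_calibration(name): a dict with "mtx" (3x3 intrinsics, pixels), "rvec" (rotation vector, rad) and "tvec" (3), from world to camera coordinates, as OpenCV has them; the wrist camera has in their place "T_tool_cam" (4x4, takes a point from camera to tool coordinates, whose origin is the TCP and whose axes are the flange's). Camera axes: x right, y down, z forward; pixel columns grow to the right and rows downward; lengths in m; the calibration is good to about 2 mm. A picture is of the moment at which its call begins: read the wrist's pose just before it. get_calibration takes no time and is no camera call.
- arm.job_done(): hands the job in; it is judged then, once.
The state is a dict: "time_s": time; "joint_positions": joint angles; "qd": joint speeds; "joint_torque": joint torques, N m; "position": TCP position; "eef_rot": TCP orientation; "ft_force": force on the tool from outside, world axes, zero at the start; "moment": the same for the moment, N m; "finger_gap": finger opening in m; "gripper_force": force on a finger pad.
Only numpy, scipy, OpenCV 4.12 (cv2) and the standard library are available. Lean on these libraries where they do the work, as an engineer would, in place of code of your own. Each camera call takes 0.05 s, during which the arm holds its last target. There are 200 camera calls.

## Working session

There is one attempt and no reset: what is moved stays moved. The work goes in short steps, Python scripts to look and compute and a shell command to move; the robot and the scene stay as the last step left them, time stands still between calls to the robot, and variables do not carry over. Pictures are saved under pics/ and viewed, at most 10 in all, crops included, and the job is handed in when it is done.

```bash
mkdir -p pics
python3 - <<'E'
from bench import arm
import cv2
o=arm.get_obs();print({k:o[k] for k in('time_s','position','eef_rot','finger_gap')})
for n in('top','side'):
    cv2.imwrite(f'pics/{n}0.png',arm.camera(n)[:,:,::-1]);c=arm.get_calibration(n);print(n,c)
print(arm.get_calibration('wrist'))
E
```

```text
{'time_s': 0.0, 'position': array([0.15170266, 0.58012862, 0.40380499]), 'eef_rot': array([ 1.27552438e-01,  9.91831392e-01, -9.09368418e-04, -1.95715854e-04]), 'finger_gap': 0.08771722018684504}
top {'mtx': array([[539.93381374,   0.        , 314.90830303],
       [  0.        , 539.93381374, 242.97752458],
       [  0.        ,   0.        ,   1.        ]]), 'rvec': array([ 2.22979171, -2.16434996,  0.07365055]), 'tvec': array([-0.04287256,  0.5229711 ,  1.43388811])}
side {'mtx': array([[486.36613092,   0.        , 326.30296274],
       [  0.        , 486.36613092, 237.64747689],
       [  0.        ,   0.        ,   1.        ]]), 'rvec': array([ 2.13224033, -0.58774419,  0.30983619]), 'tvec': array([-0.48319236,  0.20455392,  0.84778562])}
{'mtx': array([[416.55263679,   0.        , 322.69388298],
       [  0.        , 416.55263679, 246.72996455],
       [  0.        ,   0.        ,   1.        ]]), 'T_tool_cam': array([[ 4.96469956e-04, -9.60770310e-01, -2.77344850e-01,
         7.56647949e-02],
       [ 9.99999809e-01,  5.78978623e-04, -2.15600218e-04,
        -1.53708443e-03],
       [ 3.67719028e-04, -2.77344690e-01,  9.60770414e-01,
         2.06381023e-02],
       [ 0.00000000e+00,  0.00000000e+00,  0.00000000e+00,
         1.00000000e+00]])}
```

View pics/top0.png

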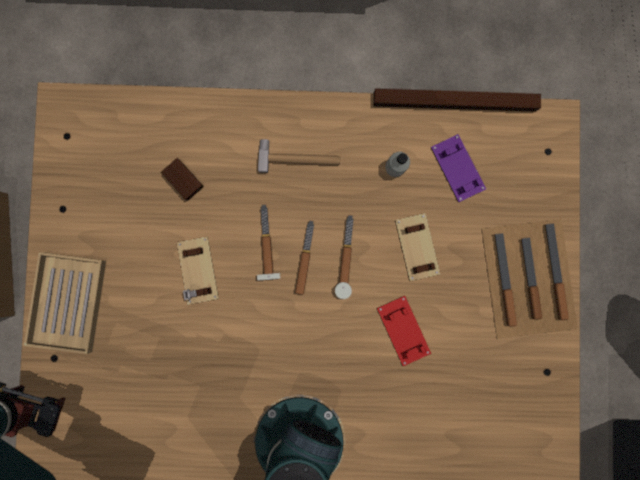

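View pics/side0.png

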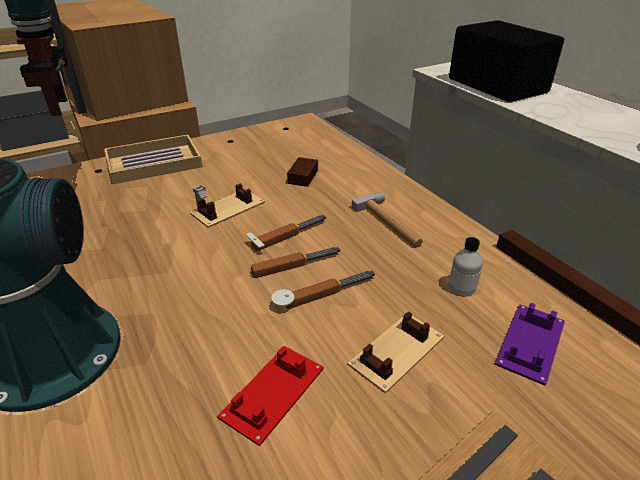

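The top view shows three files in the middle: the T-bar file has its butt at (267,276), the plain one at (301,292) and the disc file at (343,291). The blades point up the image, which is world +x. The plywood nests are the clip nest at (197,270), with its jaw at (190,295), and the open nest at (417,247). The purple nest (458,168), red nest (403,330) and knife set (530,275) are decoys. I'll enlarge the area to confirm and work out coarse poses.

```bash
cat > h.py <<'E'
import numpy as np, cv2
from bench import arm
from scipy.spatial.transform import Rotation as R
def cam(n,obs=None):
    c=arm.get_calibration(n)
    if n=='wrist':
        T=np.eye(4);T[:3,:3]=R.from_quat(obs['eef_rot']).as_matrix();T[:3,3]=obs['position']
        M=T@c['T_tool_cam'];return c['mtx'],M[:3,:3],M[:3,3]
    Rm=cv2.Rodrigues(c['rvec'])[0];return c['mtx'],Rm.T,-Rm.T@c['tvec']
def ray(C,px,z):
    K,Rw,p=C;px=np.atleast_2d(px).astype(float)
    d=np.c_[px,np.ones(len(px))]@np.linalg.inv(K).T@Rw.T
    return (p+d*((z-p[2])/d[:,2])[:,None])[:,:2]
def proj(C,X):
    K,Rw,p=C;q=(np.atleast_2d(X)-p)@Rw@K.T;return q[:,:2]/q[:,2:]
E
python3 - <<'E'
from h import *
C=cam('top')
im=cv2.imread('pics/top0.png')
cv2.imwrite('pics/crop0.png',cv2.resize(im[190:315,165:450],None,fx=2.8,fy=2.8,interpolation=cv2.INTER_CUBIC))
for n,px,z in[('barbutt',(267,276),.027),('bartip',(264,206),.014),('discbutt',(343,291),.027),('disctip',(349,217),.014),('plainbutt',(300,292),.024),('plaintip',(310,222),.014),('clip',(197,270),.006),('open',(417,247),.006),('glue',(400,160),.1)]:
    print(n,ray(C,px,z).round(3))
E
```

```text
barbutt [[0.432 0.097]]
bartip [[0.62  0.113]]
discbutt [[ 0.398 -0.105]]
disctip [[ 0.597 -0.117]]
plainbutt [[0.392 0.008]]
plaintip [[ 0.58  -0.012]]
clip [[0.442 0.287]]
open [[ 0.522 -0.304]]
glue [[ 0.738 -0.237]]
```

View pics/crop0.png

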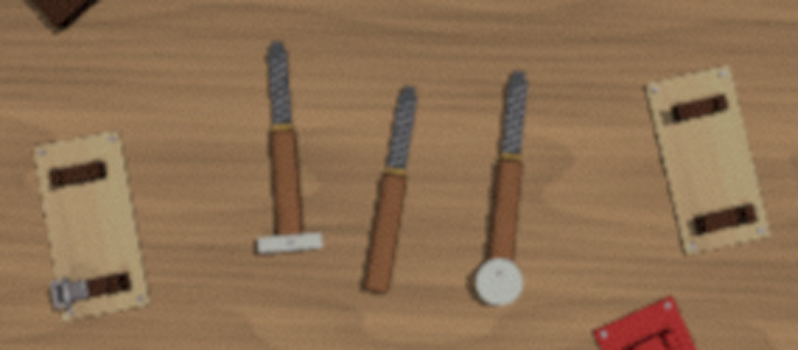

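The crop confirms it: the round disc is at crop (499,282), so that is file_disc, and the T-bar at (289,243), so that is file_bar. The plain file is between them. Jaw post at crop (65,292) marks nest_clip, and the right plywood board at (708,160) is nest_open; its handle fork is at the lower end. I'll look from the wrist camera next.

```bash
python3 -m jog '[[-0.4,-0.36,0,0,0,-15,-1],[-0.4,-0.36,0,0,0,-15,-1],[-0.4,-0.36,0,0,0,-15,-1],[-0.4,-0.36,0,0,0,-15,-1],[-0.4,-0.36,0,0,0,-15,-1],[-0.4,-0.36,0,0,0,-15,-1],[-0.4,-0.36,0,0,0,-15,-1],[-0.4,-0.36,0,0,0,-15,-1],[-0.4,-0.36,0,0,0,-15,-1],[-0.4,-0.36,0,0,0,-15,-1],[-0.4,-0.36,0,0,0,-15,-1],[-0.4,-0.36,0,0,0,-15,-1],[-0.4,-0.36,0,0,0,-15,-1],[-0.4,-0.36,0,0,0,-15,-1],[-0.4,-0.36,0,0,0,-15,-1],[-0.4,-0.36,0,0,0,-15,-1]]'
python3 - <<'E'
from h import *
o=arm.get_obs();im=arm.camera('wrist')[:,:,::-1];cv2.imwrite('pics/w1.png',im)
import pickle;pickle.dump(cam('wrist',o),open('w1.pkl','wb'));print(o['position'],R.from_quat(o['eef_rot']).as_matrix().round(3))
E
```

```text
time_s: 1.43
position: [0.4473, 0.131, 0.4042]
eef_rot: [-0.002, 1.0, 0.0, -0.001]
ft_force: [-1.1, 0.3, 0.7]
finger_gap: 0.0881
gripper_force: 0.0
[0.44726255 0.13097626 0.4042304 ] [[-1.    -0.005 -0.002]
 [-0.005  1.     0.   ]
 [ 0.002  0.    -1.   ]]
```

View pics/w1.png

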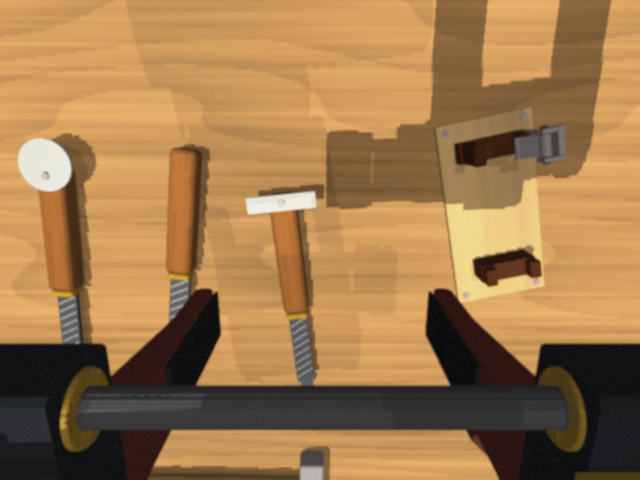

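The wrist image shows the disc tag at (45,165), the bar tag at (281,203), and the clip board corners at (435,127), (531,107), (544,287) and (457,301). The jaw is at (535,143). The handle fork is near the robot.

Run:
```python
from h import *
import pickle
W=pickle.load(open('w1.pkl','rb'));T=cam('top')
w=cv2.imread('pics/w1.png');t=cv2.imread('pics/top0.png')
def white(im,roi,th):
    x0,y0,x1,y1=roi;h=cv2.cvtColor(im[y0:y1,x0:x1],cv2.COLOR_BGR2HSV)
    m=((h[...,1]<45)&(h[...,2]>th)).astype(np.uint8);c=max(cv2.findContours(m,0,1)[0],key=cv2.contourArea)
    M=cv2.moments(c);return np.array([M['m10']/M['m00']+x0,M['m01']/M['m00']+y0]),cv2.contourArea(c)
for n,rw,rt,off,tip in[('disc',(5,120,100,205),(328,275,360,305),-.103,(349,216)),('bar',(235,180,330,225),(250,265,288,285),-.094,(264,206))]:
    a,A=white(w,rw,170);b,B=white(t,rt,150)
    pa,pb=ray(W,a,.027)[0],ray(T,b,.027)[0];pt=ray(T,tip,.0145)[0]
    print(n,a.round(1),A,b.round(1),B,'tag wrist',pa.round(4),'top',pb.round(4))
    d=(pt-pb)/np.linalg.norm(pt-pb);print(' yaw top',np.degrees(np.arctan2(d[1],d[0])),'len',np.linalg.norm(pt-pb),'origin(wrist tag)',pa-off*d)
# ferrules in wrist
for n,p in[('disc',(65,292)),('bar',(297,317))]: print('ferr',n,ray(W,p,.022))
def nest(C,cs):
    c=ray(C,cs,.006);f=(c[2]+c[3]-c[0]-c[1])/2;s=(c[1]+c[2]-c[0]-c[3])/2
    print('nest',c.mean(0).round(4),'yaw',np.degrees(np.arctan2(f[1],f[0])).round(2),np.degrees(np.arctan2(-s[0],s[1])).round(2),np.linalg.norm(f),np.linalg.norm(s))
nest(W,[(435,127),(531,107),(544,287),(457,301)])
cr=lambda l:[(165+(x)/2.8,190+(y)/2.8) for x,y in l]
nest(T,cr([(147,302),(67,318),(36,148),(117,131)]))   # near-right..: near pair first, (-y,+y)
nest(T,cr([(769,237),(689,254),(646,84),(729,68)]))
```

```text
disc [ 44.4 164.4] 2061.0 [343.1 290.3] 178.5 tag wrist [ 0.4025 -0.1054] top [ 0.4    -0.1056]
 yaw top -3.270306727935293 len 0.19987146291354513 origin(wrist tag) [ 0.50530111 -0.11131486]
bar [280.9 202.3] 1011.5 [269. 276.] 74.5 tag wrist [0.4337 0.0932] top [0.4319 0.0919]
 yaw top 6.301425146939002 len 0.18881020725566164 origin(wrist tag) [0.52714222 0.10351331]
ferr disc [[ 0.52008245 -0.11049226]]
ferr bar [[0.54443031 0.1055365 ]]
nest [0.4443 0.2853] yaw 12.16 11.05 0.16839677825804406 0.08370954545023793
nest [0.4419 0.2851] yaw 12.5 13.32 0.16633604930501528 0.07847848238030504
nest [ 0.5212 -0.3063] yaw 14.87 13.13 0.16834818206577976 0.08068022676455483
```

```bash
python3 -m jog '[[-0.029,-0.241,0.1,0,0,3.3,-1],[-0.029,-0.241,0.1,0,0,3.3,-1],[-0.029,-0.241,0.1,0,0,3.3,-1],[-0.029,-0.241,0.1,0,0,3.3,-1],[-0.029,-0.241,0.1,0,0,3.3,-1],[-0.029,-0.241,0.1,0,0,3.3,-1],[-0.029,-0.241,0.1,0,0,3.3,-1],[-0.029,-0.241,0.14,0,0,3.3,-1],[-0.029,-0.241,0.18,0,0,3.3,-1],[-0.029,-0.241,0.21,0,0,3.3,-1],[-0.029,-0.241,0.22,0,0,3.3,-1],[-0.029,-0.241,0.22,0,0,3.3,-1],[-0.029,-0.241,0.22,0,0,3.3,-1]]' 50; python3 -m jog '[[0,0,0,0,0,0,1],[0,0,0,0,0,0,1],[0,0,0,0,0,0,1],[0,0,0,0,0,0,1],[0,0,0,0,0,0,1],[0,0,0,0,0,0,1],[0,0,0,0,0,0,1],[0,0,0,0,0,0,1]]' 50
```

```text
time_s: 2.57
position: [0.4782, -0.1083, 0.1849]
eef_rot: [0.025, 1.0, 0.0, -0.001]
ft_force: [-0.7, -0.8, 0.3]
finger_gap: 0.0878
gripper_force: 0.0
time_s: 3.23
position: [0.4781, -0.1099, 0.1847]
eef_rot: [0.026, 1.0, -0.0, -0.0]
ft_force: [0.3, -0.4, 0.4]
finger_gap: 0.038
gripper_force: 0.0
```

```bash
python3 -m jog '[[0,0,0,0,0,0,1],[0,0,0,0,0,0,1],[0,0,0,0,0,0,1],[0,0,0,0,0,0,1],[0,0,0,0,0,0,1]]' 50; python3 -m jog '[[0,0,-0.02,0,0,0,1],[0,0,-0.06,0,0,0,1],[0,0,-0.1,0,0,0,1],[0,0,-0.14,0,0,0,1],[0,0,-0.16,0,0,0,1],[0,0,-0.16,0,0,0,1],[0,0,-0.16,0,0,0,1]]'
python3 - <<'E'
from h import *
o=arm.get_obs();M=R.from_quat(o['eef_rot']).as_matrix();print(M.round(3))
C=cam('wrist',o);im=arm.camera('wrist')[:,:,::-1];cv2.imwrite('pics/w2.png',im)
# target: grasp file x=-28 at nest (.4443,.2853) yaw 11.8
y=np.radians(11.8);g=np.array([.4443,.2853])-.028*np.array([np.cos(y),np.sin(y)]);print('target',g)
d=np.r_[g-o['position'][:2],0];print('tool shift',M.T@d,'yaw now',np.degrees(np.arctan2(-M[1,0],-M[0,0])))
E
```

```text
time_s: 3.65
position: [0.4781, -0.1099, 0.1846]
eef_rot: [0.026, 1.0, -0.0, -0.0]
ft_force: [-0.3, 0.4, 0.4]
finger_gap: 0.0235
gripper_force: 49.8
time_s: 4.23
position: [0.4783, -0.1099, 0.3456]
eef_rot: [0.026, 1.0, -0.001, 0.001]
ft_force: [-0.6, -0.2, -2.3]
finger_gap: 0.0232
gripper_force: 49.8
[[-0.999  0.052  0.003]
 [ 0.052  0.999 -0.001]
 [-0.003 -0.001 -1.   ]]
target [0.41689171 0.27957411]
tool shift [ 0.08141693  0.38578615 -0.00057408] yaw now -2.953514266075548
```

View pics/w2.png

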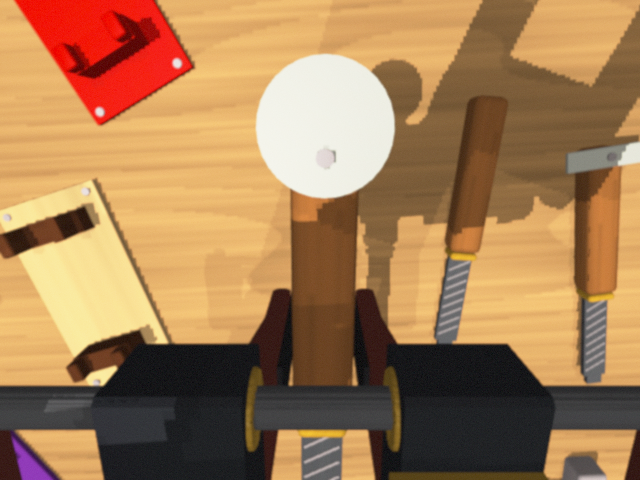

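The file is held straight and level, with its tag at (325,126). I'll carry it over the clip nest and check the alignment there.

```bash
python3 -m jog '[[0.081,0.386,0,0,0,-14.8,1],[0.081,0.386,0,0,0,-14.8,1],[0.081,0.386,0,0,0,-14.8,1],[0.081,0.386,0,0,0,-14.8,1],[0.081,0.386,0,0,0,-14.8,1],[0.081,0.386,0,0,0,-14.8,1],[0.081,0.386,0,0,0,-14.8,1],[0.081,0.386,0,0,0,-14.8,1],[0.081,0.386,0,0,0,-14.8,1],[0.081,0.386,0,0,0,-14.8,1],[0.081,0.386,0,0,0,-14.8,1],[0.081,0.386,0,0,0,-14.8,1],[0.081,0.386,0,0,0,-14.8,1],[0.081,0.386,0.05,0,0,-14.8,1],[0.081,0.386,0.05,0,0,-14.8,1],[0.081,0.386,0.05,0,0,-14.8,1]]'
python3 - <<'E'
from h import *
o=arm.get_obs();M=R.from_quat(o['eef_rot']).as_matrix();p=o['position']
C=cam('wrist',o);im=arm.camera('wrist')[:,:,::-1];cv2.imwrite('pics/w3.png',im)
z=p[2]-.157;t=ray(C,(325,126),z)[0]
print('tag in tool',M.T@np.r_[t-p[:2],0],'ferrule',M.T@np.r_[ray(C,(321,433),z-.004)[0]-p[:2],0],'yaw',np.degrees(np.arctan2(-M[1,0],-M[0,0])),p)
E
```

```text
time_s: 5.62
position: [0.4158, 0.2776, 0.2919]
eef_rot: [-0.102, 0.995, -0.002, -0.004]
ft_force: [0.1, 0.2, -1.2]
finger_gap: 0.0239
gripper_force: 49.8
tag in tool [ 0.07775585 -0.00121677  0.0005992 ] ferrule [-0.04067187 -0.00257686 -0.00030611] yaw 11.730586642306474 [0.41581633 0.27762654 0.2918638 ]
```

View pics/w3.png

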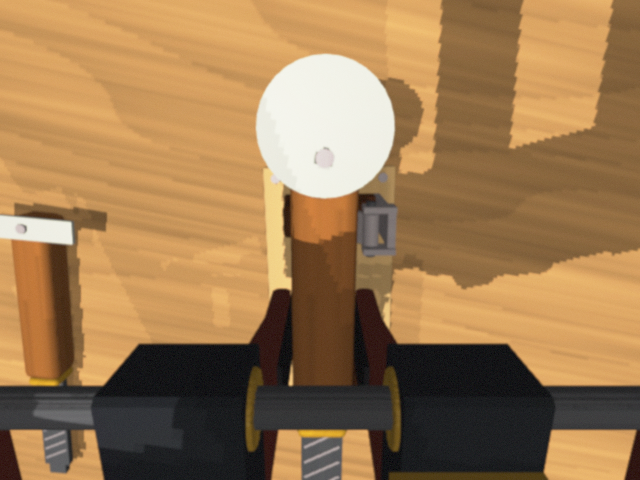

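Run:
```python
from h import *
import pickle
W=pickle.load(open('w1.pkl','rb'));o=arm.get_obs();C=cam('wrist',o)
ang=lambda a,b:np.degrees(np.arctan2(*(b-a)[::-1])).round(2)
s=ray(W,[(445,133),(523,117),(536,283),(465,295)],.006);print('screws',s.mean(0),ang(s[0],s[3]),ang(s[1],s[2]),ang(s[0],s[1])-90,ang(s[3],s[2])-90)
im=cv2.imread('pics/w3.png').astype(int)
for v in (180,220,240,260,280,300): print(v,'|',*im[v,252:292:4,2],'|',*im[v,360:404:4].sum(1)//3)
# board edge fit in w1 via saturation mask
w=cv2.imread('pics/w1.png');l=cv2.cvtColor(w,cv2.COLOR_BGR2HSV)
for v in (160,180,220,250,270): print(v,*l[v,425:470:3,1],'|',*l[v,526:556:3,1])
```

```text
screws [0.44495542 0.28582683] 12.1 12.41 11.670000000000002 10.790000000000006
180 | 201 204 207 235 241 229 227 222 235 233 | 236 235 230 136 114 125 122 125 133 110 106
220 | 208 208 209 214 241 242 243 243 83 56 | 95 85 111 122 109 69 65 103 117 108 100
240 | 226 223 209 208 240 242 243 243 158 145 | 98 86 112 120 108 118 69 110 120 103 103
260 | 221 221 220 217 236 242 242 242 224 148 | 123 119 120 122 120 123 124 123 106 98 99
280 | 210 215 218 218 227 241 242 242 243 244 | 101 104 100 104 104 106 110 105 104 143 145
300 | 222 218 219 217 209 50 48 50 48 46 | 31 32 29 30 83 118 107 140 134 153 152
160 143 144 140 145 137 124 123 122 119 123 126 146 150 248 140 | 122 119 122 127 42 19 18 18 23 36
180 146 139 140 143 143 142 121 121 120 121 120 124 117 123 120 | 121 121 117 116 137 139 137 139 141 142
220 139 140 140 140 140 139 139 131 107 105 106 104 101 105 107 | 116 115 112 113 115 138 141 138 140 139
250 142 142 139 144 140 140 141 139 140 117 106 106 104 104 106 | 121 121 121 113 112 122 139 140 138 142
270 141 141 142 141 140 141 140 142 139 138 115 107 106 104 106 | 198 172 173 174 175 128 133 141 139 145
```

```bash
python3 -m jog '[[-0.0055,0.003,0,0,0,0,1],[-0.0055,0.003,0.02,0,0,0,1],[-0.0055,0.003,0.03,0,0,0,1],[-0.0055,0.003,0.035,0,0,0,1],[-0.0055,0.003,0.04,0,0,0,1],[-0.0055,0.003,0.045,0,0,0,1],[-0.0055,0.003,0.05,0,0,0,1],[-0.0055,0.003,0.055,0,0,0,1]]' 60;  python3 -m jog '[[0,0,0.005,0,0,0,1],[0,0,0.01,0,0,0,1],[0,0,0.015,0,0,0,1],[0,0,0.02,0,0,0,1]]'
python3 - <<'E'
from h import *
im=arm.camera('wrist')[:,:,::-1];cv2.imwrite('pics/w4.png',im)
print(arm.get_obs()['position'])
E
```

```text
time_s: 6.33
position: [0.4224, 0.2835, 0.2402]
eef_rot: [-0.104, 0.995, -0.001, 0.001]
ft_force: [1.0, -4.7, 5.3]
finger_gap: 0.0235
gripper_force: 59.9
time_s: 6.67
position: [0.4222, 0.2832, 0.2199]
eef_rot: [-0.104, 0.995, -0.001, 0.0]
ft_force: [1.6, -5.1, 2.9]
finger_gap: 0.0237
gripper_force: 59.9
[0.42209622 0.28302177 0.21899854]
```

View pics/w4.png

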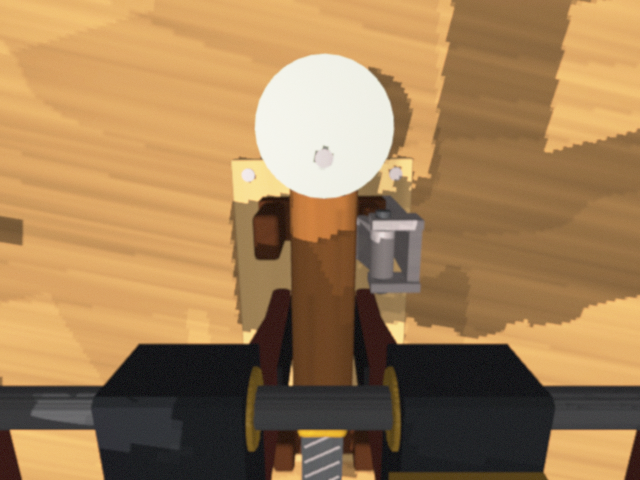

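The jaw at (395,245) is folded against the handle, the file is level and centred, and the blade sits between its prongs at (284,455) and (362,455). I'll keep pushing down.

```bash
python3 -m jog '[[0,0,0.005,0,0,0,1],[0,0,0.01,0,0,0,1],[0,0,0.013,0,0,0,1],[0,0,0.015,0,0,0,1],[0,0,0.0155,0,0,0,1]]' 60; python3 -m jog '[[0,0,0.001,0,0,0,1],[0,0,0.002,0,0,0,1],[0,0,0.002,0,0,0,1]]'
```

```text
time_s: 7.13
position: [0.422, 0.284, 0.2046]
eef_rot: [-0.103, 0.995, 0.0, 0.0]
ft_force: [-3.0, -1.8, 12.2]
finger_gap: 0.0235
gripper_force: 59.8
time_s: 7.38
position: [0.4219, 0.2839, 0.2046]
eef_rot: [-0.103, 0.995, 0.0, 0.0]
ft_force: [-5.7, -3.8, 28.7]
finger_gap: 0.0236
gripper_force: 59.8
```

```bash
python3 -m jog '[[0,0,-0.002,0,0,0,-0.3],[0,0,-0.002,0,0,0,-0.3],[0,0,-0.002,0,0,0,-0.3],[0,0,-0.002,0,0,0,-0.3],[0,0,-0.002,0,0,0,-0.3],[0,0,-0.002,0,0,0,-0.3]]'; python3 -m jog '[[0,0,-0.03,0,0,0,-1],[0,0,-0.06,0,0,0,-1],[0,0,-0.1,0,0,0,-1],[0,0,-0.12,0,0,0,-1],[0,0,-0.12,0,0,0,-1],[0,0,-0.12,0,0,0,-1],[0,0,-0.12,0,0,0,-1]]'
python3 - <<'E'
from h import *
o=arm.get_obs();C=cam('wrist',o);w=arm.camera('wrist')[:,:,::-1]
import pickle;pickle.dump((o,C),open('w5.pkl','wb'))
s=arm.camera('side')[:,:,::-1];print(s.shape)
a=cv2.resize(s[165:265,170:350],None,fx=2.2,fy=2.2,interpolation=cv2.INTER_CUBIC)
b=cv2.resize(w,(400,300));b=w[60:360,150:550]
cv2.imwrite('pics/w5full.png',w)
c=np.zeros((max(a.shape[0],b.shape[0]),a.shape[1]+b.shape[1],3),np.uint8);c[:a.shape[0],:a.shape[1]]=a;c[:b.shape[0],a.shape[1]:]=b
cv2.imwrite('pics/m5.png',c)
E
```

```text
time_s: 7.88
position: [0.4219, 0.2839, 0.2038]
eef_rot: [-0.103, 0.995, -0.0, -0.0]
ft_force: [0.1, -0.6, -0.1]
finger_gap: 0.0564
gripper_force: 0.0
time_s: 8.47
position: [0.4215, 0.2836, 0.3233]
eef_rot: [-0.103, 0.995, -0.0, -0.001]
ft_force: [-0.0, -0.5, -0.1]
finger_gap: 0.0875
gripper_force: 0.0
(480, 640, 3)
```

View pics/m5.png

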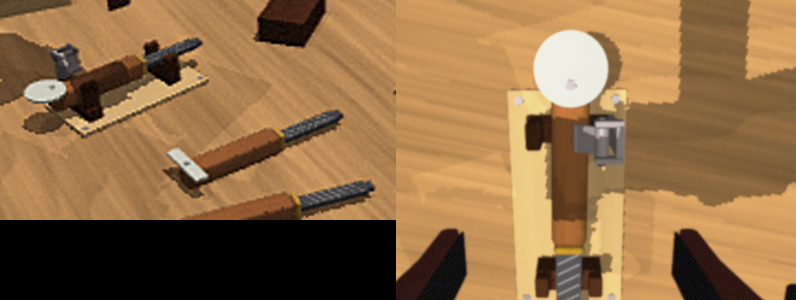

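The right half shows the file home, with the jaw at (590,140) back over the handle and the blade in its fork. The side view agrees. Next is the bar file.

```bash
python3 -m jog '[[-0.055,-0.196,0,0,0,5.5,-1],[-0.055,-0.196,0,0,0,5.5,-1],[-0.055,-0.196,0,0,0,5.5,-1],[-0.055,-0.196,0,0,0,5.5,-1],[-0.055,-0.196,0,0,0,5.5,-1],[-0.055,-0.196,0.03,0,0,5.5,-1],[-0.055,-0.196,0.07,0,0,5.5,-1],[-0.055,-0.196,0.105,0,0,5.5,-1],[-0.055,-0.196,0.13,0,0,5.5,-1],[-0.055,-0.196,0.139,0,0,5.5,-1],[-0.055,-0.196,0.139,0,0,5.5,0],[-0.055,-0.196,0.139,0,0,5.5,1],[-0.055,-0.196,0.139,0,0,5.5,1]]' 50; python3 -m jog '[[0,0,0,0,0,0,1],[0,0,0,0,0,0,1],[0,0,0,0,0,0,1],[0,0,0,0,0,0,1],[0,0,0,0,0,0,1],[0,0,0,0,0,0,1],[0,0,0,0,0,0,1],[0,0,0,0,0,0,1],[0,0,0,0,0,0,1],[0,0,0,0,0,0,1],[0,0,0,0,0,0,1],[0,0,0,0,0,0,1]]'
```

```text
time_s: 9.65
position: [0.5158, 0.1034, 0.1848]
eef_rot: [-0.055, 0.998, -0.0, -0.001]
ft_force: [0.4, 0.9, -0.9]
finger_gap: 0.0712
gripper_force: 0.0
time_s: 10.65
position: [0.516, 0.1033, 0.1852]
eef_rot: [-0.055, 0.998, -0.0, 0.0]
ft_force: [0.4, 0.5, 1.5]
finger_gap: 0.0234
gripper_force: 50.0
```

```bash
python3 -m jog '[[0,0,-0.02,0,0,0,1],[0,0,-0.06,0,0,0,1],[0,0,-0.1,0,0,0,1],[0,0,-0.14,0,0,0,1],[0.049,-0.408,-0.15,0,0,-7.2,1],[0.049,-0.408,-0.15,0,0,-7.2,1],[0.049,-0.408,-0.15,0,0,-7.2,1],[0.049,-0.408,-0.15,0,0,-7.2,1],[0.049,-0.408,-0.15,0,0,-7.2,1],[0.049,-0.408,-0.15,0,0,-7.2,1],[0.049,-0.408,-0.15,0,0,-7.2,1],[0.049,-0.408,-0.15,0,0,-7.2,1],[0.049,-0.408,-0.15,0,0,-7.2,1],[0.049,-0.408,-0.15,0,0,-7.2,1],[0.049,-0.408,-0.15,0,0,-7.2,1],[0.049,-0.408,-0.15,0,0,-7.2,1],[0.049,-0.408,-0.15,0,0,-7.2,1],[0.049,-0.408,-0.12,0,0,-7.2,1],[0.049,-0.408,-0.11,0,0,-7.2,1],[0.049,-0.408,-0.11,0,0,-7.2,1]]'
python3 - <<'E'
from h import *
o=arm.get_obs();C=cam('wrist',o);w=arm.camera('wrist')[:,:,::-1];cv2.imwrite('pics/w6.png',w)
import pickle;pickle.dump((o,C),open('w6.pkl','wb'));M=R.from_quat(o['eef_rot']).as_matrix()
print(np.degrees(np.arctan2(-M[1,0],-M[0,0])),o['position'])
E
```

```text
time_s: 12.32
position: [0.511, -0.305, 0.2923]
eef_rot: [-0.119, 0.993, 0.003, -0.003]
ft_force: [-0.5, 0.1, -1.7]
finger_gap: 0.0238
gripper_force: 50.0
13.63434015477057 [ 0.51104096 -0.30498022  0.29227289]
```

View pics/w6.png

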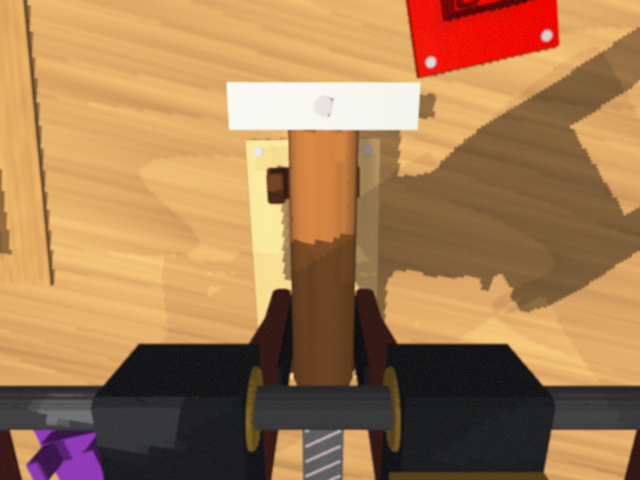

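Run:
```python
from h import *
import pickle
W=pickle.load(open('w1.pkl','rb'))
s=ray(W,[(445,133),(523,117),(536,283),(465,295)],.006);L=np.linalg.norm((s[2]+s[3]-s[0]-s[1])/2);print('screw len',L)
w=arm.camera('wrist');o=arm.get_obs();w=arm.camera('wrist')[:,:,::-1];C=cam('wrist',o);M=R.from_quat(o['eef_rot']).as_matrix();p=o['position'];print(M.round(4),p)
b=cv2.imread('pics/w6.png');print('img diff',cv2.absdiff(b,np.ascontiguousarray(w)).mean())
def inT(px,z): return ((np.c_[ray(C,px,z),np.full(len(px),z)]-p)@M)[:,:2]
z=p[2]-.157
q=inT([(258,152),(367,149)],.006);t=inT([(323,105)],z);g=inT([(289,150),(356,150)],z-.003)
print('screws',q,'mid',q.mean(0),'tag',t,'handle mid',g.mean(0))
e=inT([(247,142),(252,230),(258,318)],.006);print('left edge',e,np.degrees(np.arctan2(e[2,1]-e[0,1],-(e[2,0]-e[0,0]))))
```

```text
screw len 0.1563297505762082
[[-0.9718 -0.2356 -0.0017]
 [-0.2356  0.9718  0.0013]
 [ 0.0014  0.0017 -1.    ]] [ 0.5122699  -0.30626479  0.29490743]
img diff 6.003171657986111
screws [[ 0.0610405  -0.04230088]
 [ 0.06290924  0.02622463]] mid [ 0.06197487 -0.00803812] tag [[ 0.08287114 -0.00148353]] handle mid [ 0.06908375 -0.00163465]
left edge [[ 0.06714188 -0.04891625]
 [ 0.01057185 -0.04841148]
 [-0.05321226 -0.04713778]] 0.8465948954694827
```

```bash
python3 -m jog '[[-0.005,-0.004,0.01,0,0,-0.9,1],[-0.005,-0.004,0.025,0,0,-0.9,1],[-0.005,-0.004,0.03,0,0,-0.9,1],[-0.005,-0.004,0.03,0,0,-0.9,1],[-0.005,-0.004,0.03,0,0,-0.9,1],[-0.005,-0.004,0.03,0,0,-0.9,1]]'
python3 - <<'E'
from h import *
o=arm.get_obs();w=arm.camera('wrist')[:,:,::-1];C=cam('wrist',o);M=R.from_quat(o['eef_rot']).as_matrix();p=o['position'];print(p)
cv2.imwrite('pics/w7.png',w)
def inT(px,z): return ((np.c_[ray(C,px,z),np.full(len(px),z)]-p)@M)[:,:2]
hsv=cv2.cvtColor(np.ascontiguousarray(w),cv2.COLOR_BGR2HSV)
for v in(150,160,170,220,240,260,280): print(v,'L',*hsv[v,228:268:3,1],'R',*hsv[v,360:404:3,1])
# screws: small bright low-sat blobs
m=((hsv[...,1]<60)&(hsv[...,2]>90)).astype(np.uint8)
n,_,st,ce=cv2.connectedComponentsWithStats(m)
for i in range(1,n):
    if 8<st[i,4]<200 and 130<ce[i,1]<220: print(ce[i].round(1),st[i,4],inT([ce[i]],.006))
E
```

```text
time_s: 12.97
position: [0.5184, -0.3105, 0.2657]
eef_rot: [-0.126, 0.992, -0.0, 0.0]
ft_force: [-0.7, -0.5, -0.1]
finger_gap: 0.0237
gripper_force: 50.0
[ 0.518446   -0.31049356  0.2657225 ]
150 L 136 136 133 136 132 133 134 134 132 125 104 105 104 103 R 121 117 125 122 118 120 118 117 120 122 117 123 105 98 94
160 L 134 136 134 135 134 136 137 135 132 132 104 106 103 104 R 158 154 155 183 175 163 188 146 122 119 122 119 101 98 101
170 L 130 131 132 132 131 132 135 135 135 130 95 91 94 91 R 139 149 172 164 186 154 155 146 119 124 119 113 101 95 107
220 L 139 135 138 134 137 136 135 135 136 132 131 92 90 115 R 124 120 122 121 118 123 122 121 120 120 114 117 118 121 139
240 L 134 134 134 136 135 135 137 139 138 139 138 98 89 116 R 119 120 122 125 121 117 124 124 118 118 122 121 122 119 137
260 L 132 135 136 137 136 135 136 135 139 137 137 117 102 108 R 117 121 118 125 115 121 121 121 116 116 121 121 121 127 142
280 L 136 134 135 136 133 137 137 133 135 137 138 126 106 106 R 116 121 121 119 120 118 121 122 120 123 120 119 124 131 137
[268.3 139. ] 101 [[ 0.06980216 -0.03180876]]
[390.9 138.8] 92 [[0.06996066 0.03630907]]
```

```bash
python3 -m jog '[[0.0025,0.0035,0,0,0,0,1],[0.0025,0.0035,0.01,0,0,0,1],[0.0025,0.0035,0.02,0,0,0,1],[0.0025,0.0035,0.02,0,0,0,1],[0.0025,0.0035,0.02,0,0,0,1],[0.0025,0.0035,0.02,0,0,0,1]]'
python3 - <<'E'
from h import *
import pickle
def meas(o,C,w,lo,hi):
    M=R.from_quat(o['eef_rot']).as_matrix();p=o['position']
    hsv=cv2.cvtColor(np.ascontiguousarray(w),cv2.COLOR_BGR2HSV)
    m=((hsv[...,1]<60)&(hsv[...,2]>90)).astype(np.uint8)
    n,_,st,ce=cv2.connectedComponentsWithStats(m)
    for i in range(1,n):
        if 8<st[i,4]<9000 and lo<ce[i,1]<hi and 150<ce[i,0]<500: print(ce[i].round(1),st[i,4],((np.r_[ray(C,ce[i],.006)[0],.006]-p)@M)[:2].round(4))
o,C=pickle.load(open('w5.pkl','rb'));print('clip ref');meas(o,C,cv2.imread('pics/w5full.png'),80,380)
o=arm.get_obs();w=arm.camera('wrist')[:,:,::-1];print(o['position']);meas(o,cam('wrist',o),w,60,240);cv2.imwrite('pics/w8.png',w)
E
```

```text
time_s: 13.52
position: [0.5148, -0.3075, 0.2448]
eef_rot: [-0.126, 0.992, 0.0, -0.0]
ft_force: [0.6, 0.5, -1.2]
finger_gap: 0.0236
gripper_force: 50.0
clip ref
[324.6 128.3] 4543 [ 0.0752 -0.0003]
[369.4 159.1] 57 [0.0546 0.031 ]
[271.9 159.9] 56 [ 0.054  -0.0371]
[353.8 199.7] 1565 [0.026  0.0207]
[322.1 349.1] 1073 [-0.0941 -0.002 ]
[280.4 357.6] 30 [-0.1018 -0.0355]
[365.1 356.9] 33 [-0.1011  0.0325]
[ 0.5148283  -0.30751507  0.2448142 ]
[255.2 146.5] 120 [ 0.0667 -0.036 ]
[388.8 146.1] 112 [0.0669 0.0321]
```

View pics/w8.png

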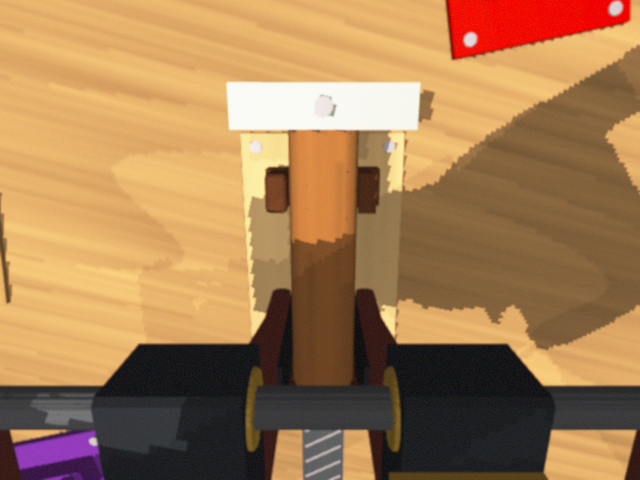

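The handle is centred between the wide fork's prongs, (277,190) and (368,190), and the board is aligned with the tool. I'll lower it.

```bash
python3 -m jog '[[0,-0.0005,0.01,0,0,0,1],[0,-0.0005,0.018,0,0,0,1],[0,-0.0005,0.025,0,0,0,1],[0,-0.0005,0.031,0,0,0,1],[0,-0.0005,0.036,0,0,0,1],[0,-0.0005,0.039,0,0,0,1],[0,-0.0005,0.04,0,0,0,1],[0,-0.0005,0.0405,0,0,0,1],[0,-0.0005,0.0405,0,0,0,1]]'
```

```text
time_s: 14.32
position: [0.5147, -0.3078, 0.2052]
eef_rot: [-0.126, 0.992, 0.0, -0.0]
ft_force: [-2.1, 2.2, 6.8]
finger_gap: 0.0238
gripper_force: 50.0
```

```bash
python3 -m jog '[[0,0,0,0,0,0,-0.3],[0,0,0,0,0,0,-0.3],[0,0,0,0,0,0,-0.3],[0,0,0,0,0,0,-0.3],[0,0,0,0,0,0,-0.3],[0,0,0,0,0,0,-0.3],[0,0,-0.03,0,0,0,-0.6],[0,0,-0.06,0,0,0,-1],[0,0,-0.1,0,0,0,-1],[0,0,-0.12,0,0,0,-1],[0,0,-0.12,0,0,0,-1],[0,0,-0.12,0,0,0,-1],[0,0,-0.12,0,0,0,-1]]'
python3 - <<'E'
from h import *
import pickle
def blobs(o,w):
    C=cam('wrist',o);M=R.from_quat(o['eef_rot']).as_matrix();p=o['position'];print(p)
    hsv=cv2.cvtColor(np.ascontiguousarray(w),cv2.COLOR_BGR2HSV);m=((hsv[...,1]<60)&(hsv[...,2]>90)).astype(np.uint8)
    n,_,st,ce=cv2.connectedComponentsWithStats(m)
    for i in range(1,n):
        if 25<st[i,4]<9000 and 80<ce[i,1]<400 and 200<ce[i,0]<450: print(ce[i].round(1),st[i,2:],[((np.r_[ray(C,ce[i],z)[0],z]-p)@M)[:2].round(4) for z in(.006,.047)])
o,_=pickle.load(open('w5.pkl','rb'));blobs(o,cv2.imread('pics/w5full.png'))
o=arm.get_obs();w=arm.camera('wrist')[:,:,::-1];cv2.imwrite('pics/w9.png',w);blobs(o,w)
# tags from top/side: triangulate heights
for n in('top',):
    pass
s=arm.camera('side')[:,:,::-1];cv2.imwrite('pics/s9.png',s);h=cv2.cvtColor(np.ascontiguousarray(s),cv2.COLOR_BGR2HSV)
m=((h[...,1]<40)&(h[...,2]>150)).astype(np.uint8);n,_,st,ce=cv2.connectedComponentsWithStats(m)
for i in range(1,n):
    if 40<st[i,4]<800 and 160<ce[i,1]<400: print('side',ce[i].round(1),st[i])
S=cam('side');M=R.from_quat(o['eef_rot']).as_matrix()
print('expected clip tag',proj(S,[.4447-.103*np.cos(.21),.2856-.103*np.sin(.21),.047]))
E
```

```text
time_s: 15.4
position: [0.5145, -0.3077, 0.3238]
eef_rot: [-0.126, 0.992, 0.0, -0.001]
ft_force: [-0.3, 0.4, -0.3]
finger_gap: 0.0874
gripper_force: 0.0
[0.42146379 0.28363201 0.32325917]
[324.6 128.3] [  75   77 4543] [array([ 0.0753, -0.0003]), array([ 0.0755, -0.0005])]
[369.4 159.1] [ 8  9 57] [array([0.0546, 0.031 ]), array([0.0577, 0.0265])]
[271.9 159.9] [ 9  9 56] [array([ 0.054 , -0.0371]), array([ 0.0571, -0.0322])]
[353.8 199.7] [  52   47 1565] [array([0.0261, 0.0208]), array([0.033 , 0.0177])]
[322.1 349.1] [  26   71 1073] [array([-0.094, -0.002]), array([-0.0705, -0.0019])]
[280.4 357.6] [ 6  6 30] [array([-0.1017, -0.0355]), array([-0.0771, -0.0308])]
[365.1 356.9] [ 7  7 33] [array([-0.101 ,  0.0325]), array([-0.0765,  0.0278])]
[ 0.51454811 -0.30766456  0.32378256]
[322.4 115.8] [ 103   26 2601] [array([ 0.0835, -0.0018]), array([ 0.0826, -0.0018])]
[273.  141.8] [ 9  9 63] [array([ 0.0663, -0.036 ]), array([ 0.0677, -0.0313])]
[371.4 141.4] [ 8  8 56] [array([0.0666, 0.0321]), array([0.068 , 0.0275])]
[322.7 332.1] [  26   93 1475] [array([-0.0793, -0.0016]), array([-0.0578, -0.0015])]
[280.6 343.5] [ 7  6 33] [array([-0.0894, -0.035 ]), array([-0.0665, -0.0304])]
[365.8 343.3] [ 7  6 32] [array([-0.0892,  0.0328]), array([-0.0663,  0.028 ])]
side [154.2 162.3] [124 157  61  12  76]
side [367.6 197.4] [353 192  31  12 155]
side [190.1 205.9] [181 201  19  10 141]
side [474.4 260.7] [466 251  17  17 172]
side [ 32.3 284.7] [ 15 274  34  21  51]
side [363.7 363.5] [347 351  34  26 258]
side [ 99.9 358.9] [ 94 354  13  10  75]
side [  3.1 396.2] [  0 392   7  11  46]
expected clip tag [[189.02703418 208.64566081]]
```

```bash
python3 -c "
from bench import arm
print(arm.job_done())"
```

```text
the job is handed in; nothing more can be done
None
```

I handed the job in after about 15.5 s of robot time: the disc-tagged file is home in the clip nest with the jaw sprung back over its handle, and the bar-tagged file is home in the open nest. I confirmed the first from pictures and the second from wrist-camera measurements; the hand-in returned no verdict.

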